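# Fold the hold-down flap and shut the cool box

### The arm

A 7-joint arm with a two-finger parallel gripper is mounted at the origin on a cart in front of the work surface, level with it; the furniture and walls round the work are solid. World frame = base frame: x ahead of the robot, y to its left, z up, the work surface at z = 0. Lengths are in m, angles in degrees, forces in N, time in s.
With the tool pointing down it reaches from about 0.425 to 0.875 m from the base axis. Payload 4.7 kg.
Tool frame: the origin (TCP) lies between the finger pads; the fingertips stand env.finger_overhang ahead of it and the grasp point (between the pads) lies 5 mm behind it (env.finger_overhang is the distance from the TCP to the fingertips, in m); z points along the fingers, y is the line along which they close (so a half turn about z gives the same grasp; the last joint's range is limited). The gripper opens to 87 mm and grips with 3 to 60 N. Pads are 19 mm wide; open, the fingers measure 117 mm over their backs; the gripper's body (75 mm by 190 mm) begins 51 mm behind the grasp point.
Start: joints at [-66.916, 18.392, -4.016, 83.108, 1.295, 78.541, -3.26], TCP at [0.246, 0.601, 0.237] pointing down, gripper open.
Joint ranges: [-163.93, 163.93], [-17.29, 119.83], [-79.2, 71.16], [3.27, 140.29], [-89.18, 269.18], [5.43, 117.66], [-154.24, 154.24]. Speed limits (degrees/s): [147.25, 147.25, 180, 180, 180, 180, 180].

### API

Orientations are given as [roll, pitch, yaw] about the fixed x, y, z axes, in that order (R = Rz(yaw) Ry(pitch) Rx(roll)).
In Python, from cell import telemetry, eyes, env, models gives the robot as it stands. The module is installed in compiled form; this text tells all that it offers.
- The arm moves only by the tool drive_tool, never from a script. Its arguments are lists of equal length, an entry for each row: "angular": the turn, a rotation vector about the tool's x, y, z in rad, a list of three; "delta_pos": the shift along the tool's x, y, z in cm, a list of three; "gripper": the finger opening in cm, from 0 to 8.7. A call has 1 to 20 rows; each row shifts and turns the commanded pose from where the row before left it, along the tool's axes as they then stand; what a row does not reach is not made up. A row lasts 1/10 s, in which the tool goes at most 50 mm and 8.59 degrees, less where a joint would pass 70% of its speed; a pose out of reach is approached as far as the arm can. A call with a gripper value outside its range is refused whole. The fingers move at their own pace and stop on an object; "squeeze" is the grip in N (left out, the last holds). Time passes only in rows, so rows that do not move let the fingers close. It gives the time, the measured TCP pose, the force, the opening and the grip force at its end, in the units of the state.
- telemetry.get_obs(): the state, without advancing time (a new reading comes with each control period).
- eyes.read_camera(name): name is "scene" or "top" or "wrist"; returns a dict with "pixels" (480x640x3 uint8, red, green, blue), "mtx" (3x3 intrinsics, pixels), "origin" and "orientation" of the camera in the world. Camera axes: x right, y down, z forward; pixel columns grow to the right and rows downward; lengths in m; the calibration is good to about 2 mm. The wrist camera is an equidistant fisheye: a pixel r from the principal point sees the ray r / f radians off the axis. A picture is of the moment at which its call begins. There is no depth.
- env.sign_off(): hands the job in; it is judged then, once.
Trained networks look in a picture, given as the dict that the camera call returned (one of the last four; its "shot" number tells which), for a name from the list of things; names that differ only in an ending like _2 or _b are one class to them, and where a whole thing is asked for, a point or a joint stands for the part that bears it (a point fixed in the world has none). Each returns a list of dicts, best first, with "p" (0 to 1); they miss things now and then, are a little off and sometimes report something else, mostly with a low value. They report only what shows in the picture. A call takes as long as a camera call. They do not tell look-alikes from the thing itself.
- models.search_frame(picture, target): "centre" ([column, row] in pixels, amid what is visible of it).
- models.cut_out(picture, target): "pixels" (480x640 bool, what is visible of it) and "centre" ([column, row] in pixels, amid what is visible of it).
The state is a dict: "time_s": time; "qpos": joint angles; "joint_velocities": joint speeds; "effort": joint torques, N m; "tool_pos": TCP position; "tool_rot": TCP orientation; "force": force on the tool from outside, world axes, zero at the start; "wrist_torque": the same for the moment, N m; "grip_width": finger opening in m; "grasp_force": force on a finger pad.
Only numpy, scipy, OpenCV 4.12 (cv2) and the standard library are available. Lean on these libraries where they do the work, as an engineer would, in place of code of your own. Each camera call takes 0.05 s, during which the arm holds its last target. There are 200 camera calls.

### The job

Pack up the open cool box: with your fingertips push the orange flap, which stands upright inside its right wall, all the way down flat over the petri dish, and only after that swing the blue lid over from the left and push it fully shut. Everything is done by pushing: do not pick anything up, and leave the brown bottle and the timer beside the box where they stand. Finish with the hand clear.

Things in the scene. Friction and masses are not known exactly. Their poses are not given: they have to be found in the camera images.
- cool_box: White insulated cool box, fixed to the bench, 140 x 170 x 70 mm (x, y, z) without lid. Origin: centre of its underside, on the bench top. Own axes: x to its back (away from the robot at yaw 0), y to its left, z up. Walls 12 mm, rim 70 mm and raised floor 30 mm above the bench. Inside, left of y = 13 mm, a grey ledge (51 mm high) and a fixed blue cold brick (58 mm high).
- flap_hinge (a point): Middle of the flap's hinge line, which runs along the box's x axis just inside its right wall: at (0, -67, 53) mm in the box's frame. Axes as the box. The flap is an orange plate, 108 mm (along the hinge) x 84 mm (out from the hinge) x 5 mm; push it on the face that looks to the box's right when it is upright.
- flap (a joint): Angle of the orange flap (rad). 0 = fully down on its stop, lying to the left of its hinge, its underside level with the hinge line and its upper face 58 mm above the bench; 1.57 = upright; limit 1.7. The hinge is stiff (0.06 N m): the flap stays at any angle; no latch, no spring.
- lid_hinge (a point): Middle of the lid's hinge line, which runs along the box's x axis on the outer edge of its left rim: at (0, 85, 70) mm in the box's frame. Axes as the box. The lid is a blue slab, 140 mm (along the hinge) x 170 mm (out from the hinge) x 20 mm; push it on its outer face, which looks to the box's left when it is upright.
- lid (a joint): Angle of the blue lid (rad). 0 = shut on the rim, lying to the right of its hinge, underside level with the hinge line, outer face 90 mm above the bench; 1.57 = upright; more leans out to the left, limit 2.0. The hinge is stiff (0.25 N m; lid 0.15 kg): the lid stays at any angle and must be pushed all the way; no latch, no spring. An upright flap stands in its way.
- petri_1: Loose petri dish, 62 mm across, 15 mm high, on the floor of the box in the part under the flap. Origin: centre of its underside.
- ethanol_bottle: Loose brown round bottle with a black cap, 60 mm across, 118 mm high, standing to the right of the box. Origin: centre of its underside.
- timer: Loose white bench timer with three buttons, 62 x 66 x 18 mm, lying to the left of the box, partly under the leaning lid. Origin: centre of its underside.
There are look-alikes about, which are no part of the job. Of the things that look like the ethanol_bottle, take the one that is farthest to the robot's right at the start. What is shaped like the timer but green is not meant.

How it is judged (in metres and radians):
On the way, in this order (a step that is already met when the one before it is completed fails the run):
1. the flap is folded fully down while the lid still stands open (value of joint flap below 0.06 rad and value of joint lid above 1.1 rad), for 0.2 s.
2. the lid is fully shut (value of joint lid below 0.05 rad and value of joint flap below 0.06 rad), for 0.2 s.
At the end, for the whole second after the job is handed in: Flap flat on its stop (within 0.06 rad), lid shut (within 0.05 rad), both at rest; the petri dish still on the floor of the box (less than 15 mm up), bottle and timer upright within 30 mm of where they stood (all of step 2 and velocity of joint flap between -0.05 and 0.05 rad/s and velocity of joint lid between -0.05 and 0.05 rad/s and z of petri_1 in the frame of cool_box below 0.045 m and distance of each of ethanol_bottle, timer from where it was at the start of the episode below 0.03 m and angle between each of ethanol_bottle, timer's own z axis and vertical below 0.2 rad); the robot touches nothing.
It fails at once if the lid is swung down while the flap is still standing (value of joint lid below 0.8 rad and value of joint flap above 0.3 rad).
It fails at once if a petri dish is lifted (z of petri_1 in the frame of cool_box above 0.055 m).
It fails at once if the bottle or the timer is picked up, knocked over or pushed away (height (world z) of any of ethanol_bottle, timer above 0.02 m or distance of any of ethanol_bottle, timer from where it was at the start of the episode above 0.04 m or angle between any of ethanol_bottle, timer's own z axis and vertical above 0.5 rad).
It also fails if it takes over 58 s, if anything falls off the work surface, if the arm or the gripper's body presses on something with over 40 N, if the wrist force passes 120 N, or if a joint passes its speed limit or range.

## Working session

There is one attempt and no reset: what is moved stays moved. The work goes in short steps, Python scripts to look and compute and a tool call to move; the robot and the scene stay as the last step left them, time stands still between calls to the robot, and variables do not carry over. Pictures are saved under pics/ and viewed, at most 10 in all, crops included, and the job is handed in when it is done.

Besides the shell and the picture viewer there is one more tool, called after "Emit:" as name(argument=value, ...), one argument or row to a line, values as JSON. drive_tool: Moves the arm, as the interface text tells. Its arguments: {"type":"object","properties":{"angular":{"type":"array","items":{"type":"array","items":{"type":"number"}}},"delta_pos":{"type":"array","items":{"type":"array","items":{"type":"number"}}},"gripper":{"type":"array","items":{"type":"number"}},"squeeze":{"type":"number"}},"required":["angular","delta_pos","gripper"]}

```bash
mkdir -p pics
cat > h.py <<'E'
import numpy as np, cv2
from scipy.spatial.transform import Rotation as R
from cell import telemetry, eyes, env, models
def save(p,n,crop=None,s=1):
    im=p["pixels"][:,:,::-1]
    if crop: im=im[crop[1]:crop[3],crop[0]:crop[2]]
    cv2.imwrite("pics/"+n,cv2.resize(im,None,fx=s,fy=s))
def Rm(p):
    o=np.array(p["orientation"],float)
    return o if o.shape==(3,3) else (R.from_euler('xyz',o,degrees=True).as_matrix() if o.size==3 else R.from_quat(o).as_matrix())
def ray(p,uv,z):
    d=np.linalg.solve(np.array(p["mtx"]),[uv[0],uv[1],1.]); d=Rm(p)@d; o=np.array(p["origin"])
    return o+d*(z-o[2])/d[2]
def proj(p,X):
    c=(np.atleast_2d(X)-np.array(p["origin"]))@Rm(p); q=c@np.array(p["mtx"]).T
    return q[:,:2]/q[:,2:]
E
python3 - <<'E'
from h import *
print(telemetry.get_obs(), env.finger_overhang)
for n in ("top","scene"):
    p=eyes.read_camera(n); save(p,n+"0.png"); print(n,p["mtx"],p["origin"],p["orientation"])
    for t in ("cool_box","flap","lid","ethanol_bottle","timer","petri_1"):
        print(t,[(np.round(d["centre"]),round(d["p"],2)) for d in models.search_frame(p,t)])
E
```

```text
{'time_s': 0.0, 'qpos': array([-66.91528776,  18.43906245,  -4.01575394,  83.17718065,
         1.29470085,  78.54015766,  -3.25795794]), 'joint_velocities': array([ 0.01709241, -0.06776004, -0.04491776,  0.04430881,  0.12079617,
        0.00053765,  0.07488209]), 'effort': array([-9.02982538e-04, -4.91270900e+01, -4.04385868e-01, -3.12528098e+01,
       -6.38859300e-02,  4.36129177e-02,  1.76507710e-04]), 'tool_pos': array([0.24624023, 0.60096676, 0.23544152]), 'tool_rot': array([-1.79888830e+02,  5.47978052e-03,  1.57727287e+02]), 'force': array([ 0.20914233, -0.69214292,  0.18168527]), 'wrist_torque': array([-0.01443617,  0.01470877,  0.01042341]), 'grasp_force': 0.0, 'grip_width': 0.08741067670350926} 0.014
top [[438.07825813   0.         316.84192493]
 [  0.         438.07825813 242.99263523]
 [  0.           0.           1.        ]] [0.44870804 0.12463943 0.92776652] [-175.19885922   -1.78764319  -89.57370577]
cool_box [(array([319., 269.]), 0.9)]
flap [(array([386., 282.]), 0.77), (array([360., 285.]), 0.62), (array([286., 263.]), 0.53)]
lid [(array([287., 264.]), 0.9), (array([318., 267.]), 0.32)]
ethanol_bottle [(array([288., 196.]), 0.94), (array([446., 297.]), 0.59)]
timer [(array([261., 253.]), 0.72), (array([216., 224.]), 0.68), (array([447., 296.]), 0.34)]
petri_1 [(array([359., 285.]), 0.59), (array([263., 254.]), 0.46)]
scene [[596.34407734   0.         318.04754031]
 [  0.         596.34407734 234.35367918]
 [  0.           0.           1.        ]] [-0.01117521  1.20225634  0.81240372] [-121.61721375   -1.31474763 -153.66207217]
cool_box [(array([368., 209.]), 0.94), (array([393., 197.]), 0.66)]
flap [(array([377., 205.]), 0.69)]
lid [(array([302., 202.]), 0.57)]
ethanol_bottle [(array([272., 238.]), 0.92), (array([391., 198.]), 0.55)]
timer [(array([257., 288.]), 0.74), (array([304., 269.]), 0.67)]
petri_1 []
```

View pics/top0.png

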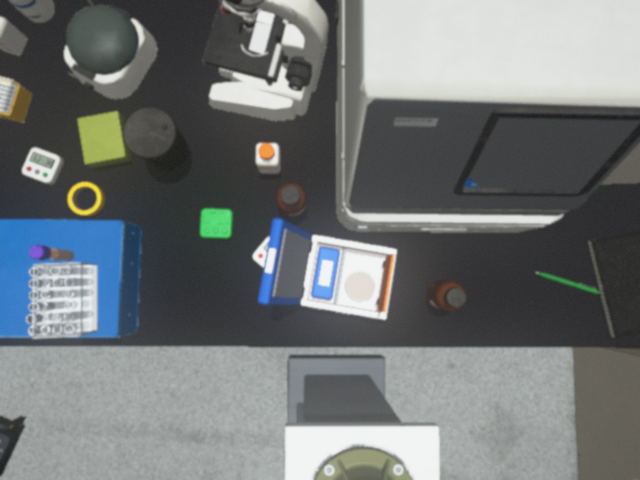

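View pics/scene0.png

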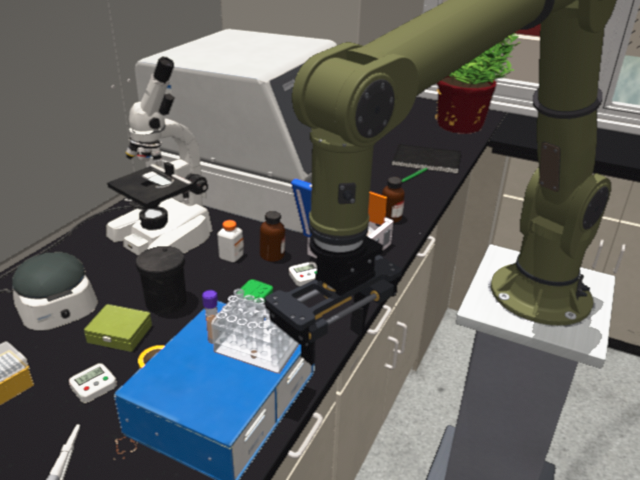

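The top view shows the open box centred near (350,277), with the blue lid leaning left at (287,264) and the orange flap upright at (388,283).

- **Bottles:** brown ones stand at (446,297) and (290,196). I take the right-most, (446,297).
- **Timers:** the white one at (262,253) is partly under the lid. The green one at (216,223) and the white one at (42,165) are look-alikes.

Run:
```python
from h import *
p=eyes.read_camera("top"); save(p,"crop1.png",(240,190,480,340),3.3)
for t in ("cool_box","flap","lid","timer","ethanol_bottle"):
    for d in models.cut_out(p,t)[:3]:
        m=d["pixels"]; c,_=max(((c,cv2.contourArea(c)) for c in cv2.findContours(m.astype(np.uint8),0,2)[0]),key=lambda a:a[1])
        print(t,round(d["p"],2),np.round(d["centre"]),np.round(cv2.boxPoints(cv2.minAreaRect(c))).tolist())
for uv in ((313,237),(397,247),(387,318),(303,306)): print(ray(p,uv,.07).round(3))
```

```text
cool_box 0.57 [318. 267.] [[257.0, 302.0], [271.0, 216.0], [399.0, 238.0], [384.0, 324.0]]
flap 0.59 [385. 284.] [[375.0, 310.0], [385.0, 253.0], [395.0, 254.0], [385.0, 312.0]]
lid 0.6 [286. 262.] [[257.0, 301.0], [272.0, 217.0], [313.0, 224.0], [298.0, 309.0]]
timer 0.75 [264. 251.] [[251.0, 264.0], [255.0, 236.0], [268.0, 238.0], [264.0, 266.0]]
timer 0.59 [218. 223.] [[200.0, 208.0], [232.0, 208.0], [232.0, 237.0], [200.0, 237.0]]
ethanol_bottle 0.75 [291. 198.] [[276.0, 182.0], [305.0, 182.0], [305.0, 215.0], [276.0, 215.0]]
[0.533 0.106 0.07 ]
[ 0.515 -0.06   0.07 ]
[ 0.376 -0.039  0.07 ]
[0.398 0.124 0.07 ]
```

View pics/crop1.png

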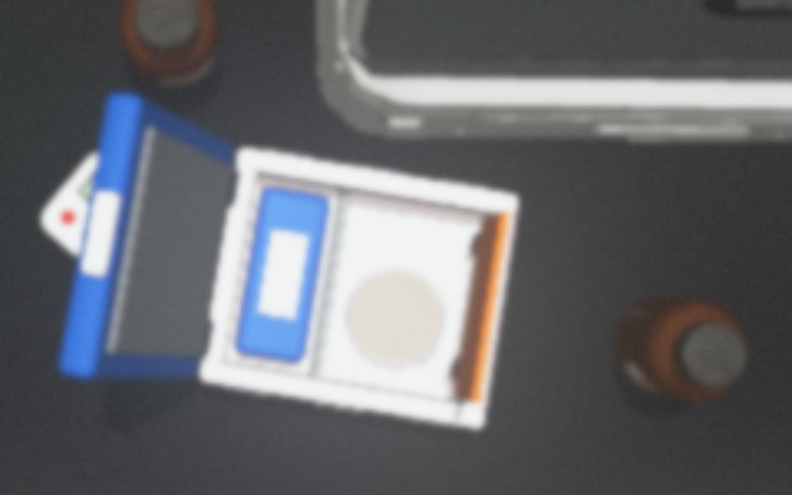

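Run:
```python
from h import *
from scipy.optimize import least_squares as LS
p=eyes.read_camera("top")
loc=np.array([[70,-85,70],[-70,-85,70],[70,85,70],[-70,85,70]])/1000
uv=np.array([[397,249.1],[386.4,319.7],[312.1,235.5],[301.2,305.2]])
def W(v,L): return np.atleast_2d(L)@R.from_euler('z',v[2]).as_matrix().T+[v[0],v[1],0]
s=LS(lambda v:(proj(p,W(v,loc))-uv).ravel(),[.45,.03,-.12]); v=s.x; print("box",v.round(4),np.degrees(v[2]),s.fun.round(1))
np.save("box.npy",v)
print("bottle",ray(p,(455.8,296.7),.118), "loc",(np.array(ray(p,(455.8,296.7),.118))-[v[0],v[1],0])@R.from_euler('z',v[2]).as_matrix())
for a in np.arange(1.3,1.75,.1): # flap tip, right face
    print("flap",round(a,1),proj(p,W(v,[[x,-.067+.084*np.cos(a),.053+.084*np.sin(a)] for x in(.054,-.054)])).round(0).tolist())
for a in np.arange(1.6,2.05,.1):
    print("lid",round(a,1),proj(p,W(v,[[x,.085+.17*np.cos(a),.07+.17*np.sin(a)] for x in(.07,-.07)])).round(0).tolist())
im=cv2.imread("pics/crop1.png")
for z in (0,.1,.3): print("incub",z,ray(p,(361,226),z).round(3))
print("edge",ray(p,(350,346),0))
```

```text
box [ 0.4546  0.0344 -0.1539] -8.815608186520704 [ 0.2 -0.1  0.4  0.1  0.1 -0.5 -0.6  0.6]
bottle [ 0.41955077 -0.15877779  0.118     ] loc [-0.00500725 -0.19622005  0.118     ]
flap 1.3 [[382.0, 252.0], [373.0, 311.0]]
flap 1.4 [[386.0, 252.0], [377.0, 311.0]]
flap 1.5 [[391.0, 253.0], [382.0, 312.0]]
flap 1.6 [[395.0, 254.0], [387.0, 313.0]]
flap 1.7 [[400.0, 254.0], [391.0, 314.0]]
lid 1.6 [[318.0, 225.0], [303.0, 313.0]]
lid 1.7 [[328.0, 226.0], [314.0, 314.0]]
lid 1.8 [[338.0, 228.0], [324.0, 316.0]]
lid 1.9 [[348.0, 230.0], [334.0, 317.0]]
lid 2.0 [[357.0, 232.0], [344.0, 319.0]]
incub 0 [0.564 0.002 0.   ]
incub 0.1 [0.552 0.015 0.1  ]
incub 0.3 [0.527 0.042 0.3  ]
edge [0.31154666 0.02532676 0.        ]
```

Emit:
drive_tool(
  angular=[
    [0,0,-0.08],
    [0,0,-0.08],
    [0,0,-0.076],
    [0,0,0],
    [0,0,0],
    [0,0,0],
    [0,0,0],
    [0,0,0],
    [0,0,0],
    [0,0,0],
    [0,0,0],
    [0,0,0],
    [0,0,0],
    [0,0,0],
  ],
  delta_pos=[
    [0,0,-3.2],
    [0,0,-3.2],
    [0,0,-3.2],
    [-2.5,-3.5,0],
    [-2.5,-3.5,0],
    [-2.5,-3.5,0],
    [-2.5,-3.5,0],
    [-2.5,-3.5,0],
    [-2.5,-3.5,0],
    [-2.5,-3.5,0],
    [-2.5,-3.5,0],
    [-2.5,-3.5,0],
    [-2.5,-3.5,0],
    [0,0,0],
  ],
  gripper=[0,0,0,0,0,0,0,0,0,0,0,0,0,0],
)

```text
time_s: 2.45
tool_pos: [0.4434, 0.2106, 0.3332]
tool_rot: [-179.9, 0.1, 170.6]
force: [0.0, 0.9, 0.2]
grip_width: 0.0005
grasp_force: 0.0
```

Emit:
drive_tool(
  angular=[
    [0,0,0],
    [0,0,0],
    [0,0,0],
    [0,0,0],
    [0,0,0],
    [0,0,0],
    [0,0,0],
    [0,0,0],
    [0,0,0],
    [0,0,0],
    [0,0,0],
    [0,0,0],
  ],
  delta_pos=[
    [-0.53,-2.87,0],
    [-0.53,-2.87,0],
    [-0.53,-2.87,0],
    [-0.53,-2.87,0],
    [-0.53,-2.87,0],
    [-0.53,-2.87,0],
    [-0.53,-2.87,0],
    [-0.53,-2.87,0],
    [-0.53,-2.87,0],
    [-0.53,-2.87,0],
    [0,0,0],
    [0,0,0],
  ],
  gripper=[0,0,0,0,0,0,0,0,0,0,0,0],
)

```text
time_s: 3.65
tool_pos: [0.4489, -0.074, 0.3327]
tool_rot: [179.9, 0.0, 171.2]
force: [-0.3, 1.0, 0.6]
grip_width: 0.0004
grasp_force: 0.0
```

```bash
cat >> h.py <<'E'
def local():
    o=telemetry.get_obs(); v=np.load("box.npy"); t=np.array(o["tool_pos"])-[v[0],v[1],0]
    return (t@R.from_euler('z',v[2]).as_matrix()*1000).round(1), (np.array(o["tool_rot"])).round(2), np.array(o["force"]).round(1), o["time_s"]
E
python3 - <<'E'
from h import *
print(local()); p=eyes.read_camera("wrist"); save(p,"w1.png"); q=eyes.read_camera("scene"); save(q,"s1.png",(240,120,460,300),3)
E
```

```text
(array([  11. , -107.9,  332.7]), array([1.7994e+02, 2.0000e-02, 1.7119e+02]), array([-0.3,  1. ,  0.6]), 3.65)
```

View pics/w1.png

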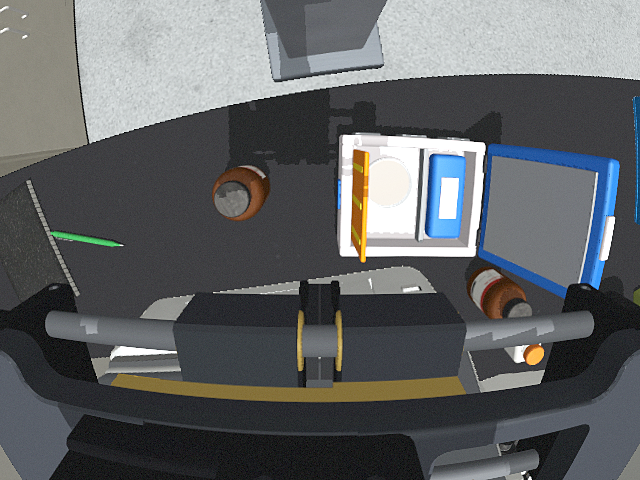

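View pics/s1.png

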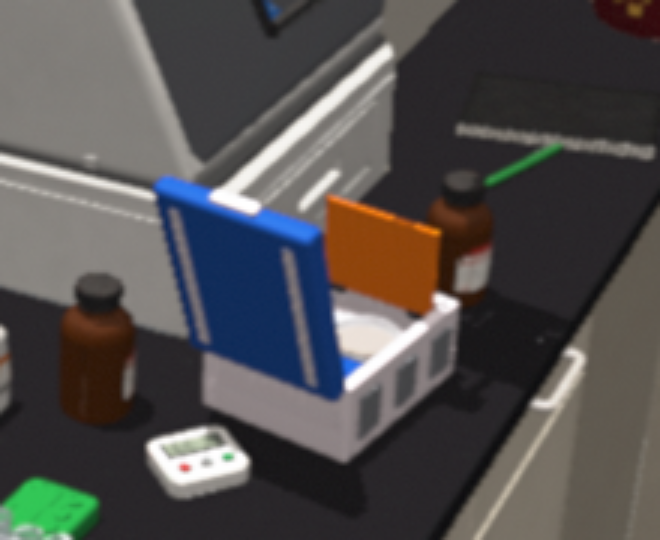

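The flap is upright at wrist (362,205), the bottle is clear at (235,195), and the lid leans left. The gap to the right of the flap is free, so I descend there.

Emit:
drive_tool(
  angular=[
    [0,0,0],
    [0,0,0],
    [0,0,0],
    [0,0,0],
    [0,0,0],
    [0,0,0],
    [0,0,0],
    [0,0,0],
    [0,0,0],
    [0,0,0],
  ],
  delta_pos=[
    [0,-0.35,0],
    [0,-0.35,3.0],
    [0,0,3.0],
    [0,0,3.0],
    [0,0,3.0],
    [0,0,3.0],
    [0,0,3.0],
    [0,0,2.5],
    [0,0,1.2],
    [0,0,0],
  ],
  gripper=[0,0,0,0,0,0,0,0,0,0],
)

```text
time_s: 4.75
tool_pos: [0.4468, -0.0806, 0.1143]
tool_rot: [-179.9, -0.2, 171.3]
force: [-0.5, -0.1, 0.8]
grip_width: 0.0
grasp_force: 0.0
```

```bash
python3 -c "
from h import *
print(local())"
```

```text
(array([   9.9, -114.8,  114.3]), array([-179.94,   -0.18,  171.3 ]), array([-0.5, -0.1,  0.8]), 4.75)
```

Emit:
drive_tool(
  angular=[
    [0,0,0],
    [0,0,0],
    [0,0,0],
    [0,0,0],
    [0,0,0],
    [0,0,0],
    [0,0,0],
    [0,0,0],
    [0,0,0],
    [0,0,0],
    [0,0,0],
    [0,0,0],
    [0,0,0],
    [0,0,0],
    [0,0,0],
    [0,0,0],
  ],
  delta_pos=[
    [0,0.5,0],
    [0,0.5,0],
    [0,0.5,0],
    [0,0.5,0],
    [0,0.5,0],
    [0,0.5,0],
    [0,0.5,0],
    [0,0.5,0],
    [0,0.5,0],
    [0,0.5,0],
    [0,0.5,0],
    [0,0.5,0],
    [0,0.5,0],
    [0,0.5,0],
    [0,0.5,0],
    [0,0,0],
  ],
  gripper=[0,0,0,0,0,0,0,0,0,0,0,0,0,0,0,0],
)

```text
time_s: 6.35
tool_pos: [0.4595, -0.0058, 0.1156]
tool_rot: [180.0, 0.0, 171.3]
force: [-0.3, -0.4, -0.6]
grip_width: 0.0008
grasp_force: 0.0
```

```bash
python3 -c "
from h import *
print(local())"
```

```text
(array([ 11.1, -39. , 115.6]), array([1.7996e+02, 1.0000e-02, 1.7132e+02]), array([-0.3, -0.4, -0.6]), 6.35)
```

Emit:
drive_tool(
  angular=[
    [0,0,0],
    [0,0,0],
    [0,0,0],
    [0,0,0],
    [0,0,0],
    [0,0,0],
    [0,0,0],
    [0,0,0],
    [0,0,0],
    [0,0,0],
    [0,0,0],
    [0,0,0],
    [0,0,0],
    [0,0,0],
  ],
  delta_pos=[
    [0,0.2,0.5],
    [0,0.2,0.5],
    [0,0.2,0.5],
    [0,0.2,0.5],
    [0,0.2,0.5],
    [0,0,0.5],
    [0,0,0.4],
    [0,0,0.4],
    [0,0,0.3],
    [0,0,0.2],
    [0,0,0.2],
    [0,0,0.1],
    [0,0,0],
    [0,0,0],
  ],
  gripper=[0,0,0,0,0,0,0,0,0,0,0,0,0,0],
)

```text
time_s: 7.75
tool_pos: [0.4609, 0.0029, 0.0721]
tool_rot: [179.9, -0.1, 171.2]
force: [-9.3, 0.2, 24.7]
grip_width: 0.0004
grasp_force: 12.1
```

```bash
python3 -c "
from h import *
print(local())
q=eyes.read_camera('wrist'); save(q,'w2.png')"
```

```text
(array([ 11.1, -30.1,  72.1]), array([ 1.7993e+02, -8.0000e-02,  1.7123e+02]), array([-9.3,  0.2, 24.7]), 7.75)
```

View pics/w2.png

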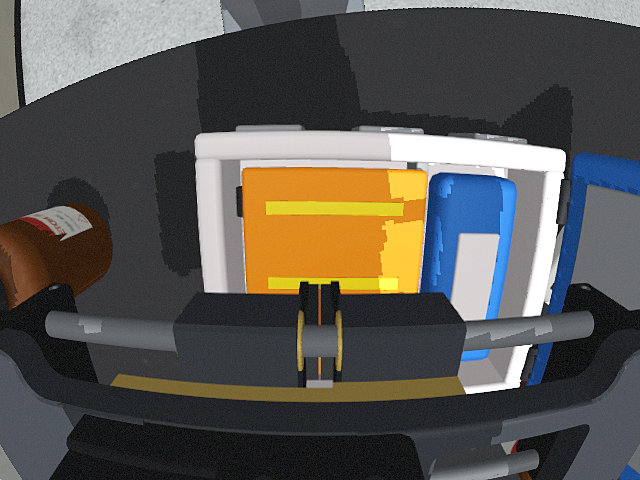

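The orange plate lies flat across the box's right part (335,230), with the tip at 58 mm and 25 N on the stop. Next I lift and go over the lid to its left side.

Emit:
drive_tool(
  angular=[
    [0,0,0],
    [0,0,0],
    [0,0,0],
    [0,0,0],
    [0,0,0],
    [0,0,0],
    [0,0,0],
    [0,0,0],
    [0,0,0],
    [0,0,0],
    [0,0,0],
    [0,0,0],
    [0,0,0],
    [0,0,0],
    [0,0,0],
    [0,0,0],
    [0,0,0],
    [0,0,0],
    [0,0,0],
  ],
  delta_pos=[
    [0,0,-1.0],
    [0,0,-2.5],
    [0,0,-3.2],
    [0,0,-3.2],
    [0,0,-3.2],
    [0,0,-3.2],
    [0,0,-3.2],
    [0,0,-3.2],
    [0,0,-3.2],
    [0,0,0],
    [0,3.0,0],
    [0,3.0,0],
    [0,3.0,0],
    [0,3.0,0],
    [0,3.0,0],
    [0,3.0,0],
    [0,3.0,0],
    [0,2.5,0],
    [0,0,0],
  ],
  gripper=[0,0,0,0,0,0,0,0,0,0,0,0,0,0,0,0,0,0,0],
)

```text
time_s: 9.7
tool_pos: [0.4955, 0.2391, 0.3266]
tool_rot: [-179.9, -0.1, 171.6]
force: [-0.0, 0.3, -1.1]
grip_width: 0.0006
grasp_force: 0.0
```

```bash
python3 -c "
from h import *
print(local())
q=eyes.read_camera('top'); save(q,'t2.png',(200,170,440,350),3.3)"
```

```text
(array([  9.1, 208.6, 326.6]), array([-1.7995e+02, -1.3000e-01,  1.7157e+02]), array([-0. ,  0.3, -1.1]), 9.7)
```

View pics/t2.png

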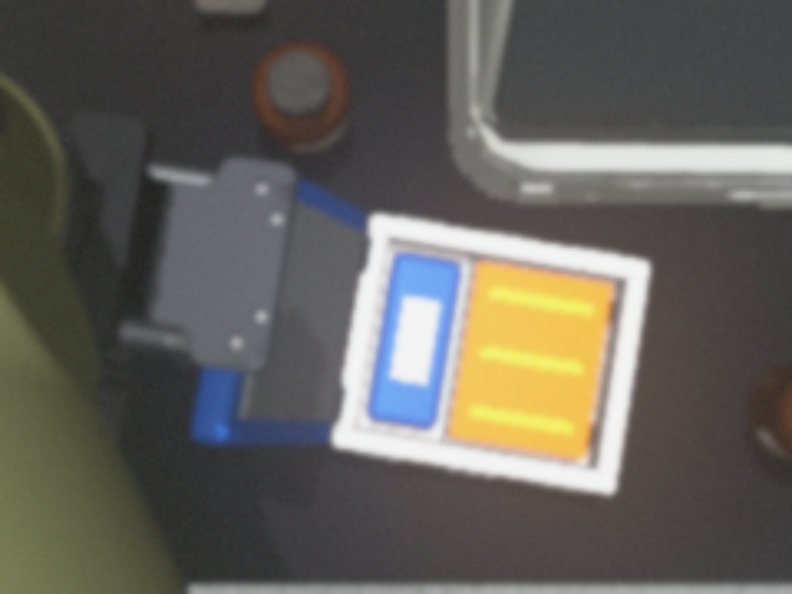

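The flap lies flat (crop 530,360) and the lid still leans open. The fingers are left of it, so I descend beside the lid tip.

Emit:
drive_tool(
  angular=[
    [0,0,0],
    [0,0,0],
    [0,0,0],
    [0,0,0],
    [0,0,0],
    [0,0,0],
    [0,0,0],
    [0,0,0],
    [0,0,0],
    [0,0,0],
    [0,0,0],
    [0,0,0],
    [0,0,0],
  ],
  delta_pos=[
    [0,0,2.8],
    [0,0,2.8],
    [0,0,2.8],
    [0,0,2.8],
    [0,0,0],
    [0,-0.7,0],
    [0,-0.7,0],
    [0,-0.7,0],
    [0,-0.7,0],
    [0,-0.7,0],
    [0,-0.7,0],
    [0,-0.7,0],
    [0,0,0],
  ],
  gripper=[0,0,0,0,0,0,0,0,0,0,0,0,0],
)

```text
time_s: 11.05
tool_pos: [0.4896, 0.1864, 0.2175]
tool_rot: [179.9, 0.1, 171.2]
force: [-0.1, 1.5, 1.9]
grip_width: 0.0002
grasp_force: 0.9
```

```bash
python3 -c "
from h import *
print(local())"
```

```text
(array([ 11.3, 155.6, 217.5]), array([1.7992e+02, 8.0000e-02, 1.7121e+02]), array([-0.1,  1.5,  1.9]), 11.05)
```

Emit:
drive_tool(
  angular=[
    [0,0,0],
    [0,0,0],
    [0,0,0],
    [0,0,0],
    [0,0,0],
    [0,0,0],
    [0,0,0],
    [0,0,0],
    [0,0,0],
    [0,0,0],
    [0,0,0],
    [0,0,0],
    [0,0,0],
    [0,0,0],
    [0,0,0],
  ],
  delta_pos=[
    [0,-0.8,0],
    [0,-0.8,0],
    [0,-0.8,0],
    [0,-0.8,0],
    [0,-0.8,0],
    [0,-0.8,0],
    [0,-0.8,0],
    [0,-0.8,0],
    [0,-0.8,0.1],
    [0,-0.8,0.1],
    [0,-0.8,0.1],
    [0,-0.8,0.1],
    [0,-0.8,0],
    [0,-0.6,0],
    [0,0,0],
  ],
  gripper=[0,0,0,0,0,0,0,0,0,0,0,0,0,0,0],
)

```text
time_s: 12.55
tool_pos: [0.4723, 0.0765, 0.2126]
tool_rot: [-180.0, 0.0, 171.2]
force: [0.1, 0.4, -0.4]
grip_width: 0.0005
grasp_force: 0.0
```

```bash
python3 -c "
from h import *
print(local())
q=eyes.read_camera('scene'); save(q,'s2.png',(240,120,460,300),3)"
```

```text
(array([ 11.1,  44.3, 212.6]), array([-179.95,    0.  ,  171.15]), array([ 0.1,  0.4, -0.4]), 12.55)
```

View pics/s2.png

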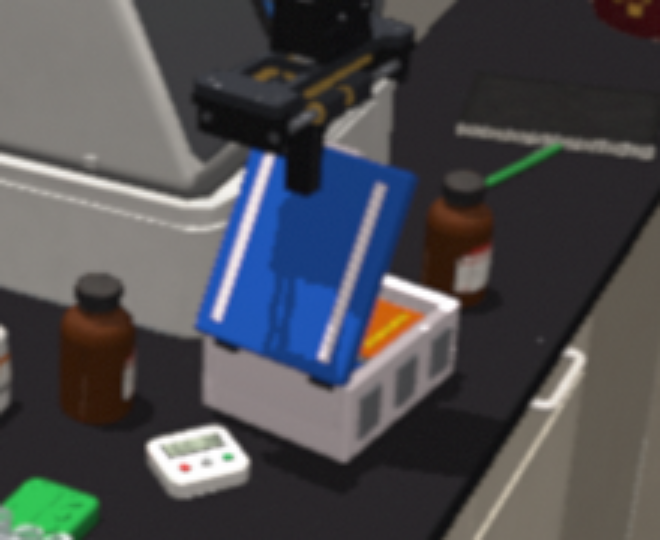

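The lid leans right at about 60°, with the finger on its outer face near the tip. I carry it on down along the arc.

Emit:
drive_tool(
  angular=[
    [0,0,0],
    [0,0,0],
    [0,0,0],
    [0,0,0],
    [0,0,0],
    [0,0,0],
    [0,0,0],
    [0,0,0],
    [0,0,0],
    [0,0,0],
    [0,0,0],
    [0,0,0],
    [0,0,0],
    [0,0,0],
    [0,0,0],
    [0,0,0],
    [0,0,0],
    [0,0,0],
    [0,0,0],
    [0,0,0],
  ],
  delta_pos=[
    [0,-0.76,0.47],
    [0,-0.76,0.47],
    [0,-0.76,0.47],
    [0,-0.76,0.47],
    [0,-0.76,0.47],
    [0,-0.62,0.76],
    [0,-0.62,0.76],
    [0,-0.62,0.76],
    [0,-0.62,0.76],
    [0,-0.62,0.76],
    [0,-0.35,0.75],
    [0,-0.35,0.75],
    [0,-0.35,0.75],
    [0,-0.35,0.75],
    [0,-0.3,0.7],
    [0,-0.2,0.6],
    [0,-0.1,0.4],
    [0,0,0.2],
    [0,0,0],
    [0,0,0],
  ],
  gripper=[0,0,0,0,0,0,0,0,0,0,0,0,0,0,0,0,0,0,0,0],
)

```text
time_s: 14.6
tool_pos: [0.4589, -0.01, 0.1041]
tool_rot: [180.0, -0.1, 171.2]
force: [-7.5, 0.4, 19.0]
grip_width: 0.0004
grasp_force: 9.5
```

```bash
python3 -c "
from h import *
print(local())"
```

```text
(array([ 11.1, -43.2, 104.1]), array([ 1.7995e+02, -5.0000e-02,  1.7124e+02]), array([-7.5,  0.4, 19. ]), 14.6)
```

Emit:
drive_tool(
  angular=[
    [0,0,0],
    [0,0,0],
    [0,0,0],
    [0,0,0],
    [0,0,0],
    [0,0,0],
    [0,0,0],
    [0,0,0],
    [0,0,0],
    [0,0,0],
    [0,0,0],
  ],
  delta_pos=[
    [0,0,0.1],
    [0,0,0],
    [0,0,-1.0],
    [0,0,-2.0],
    [0,0,-3.0],
    [0,0,-3.0],
    [0,0,-3.0],
    [0,0,-3.0],
    [0,0,-3.0],
    [0,0,0],
    [0,0,0],
  ],
  gripper=[0,0,0,0,0,0,0,0,0,0,0],
)

```text
time_s: 15.7
tool_pos: [0.4591, -0.0101, 0.2812]
tool_rot: [180.0, 0.1, 171.2]
force: [-1.3, 0.2, 0.6]
grip_width: 0.0005
grasp_force: 0.0
```

```bash
python3 -c "
from h import *
print(local())
q=eyes.read_camera('scene'); save(q,'s3.png',(240,120,460,300),3)"
```

```text
(array([ 11.2, -43.2, 281.2]), array([1.7998e+02, 6.0000e-02, 1.7125e+02]), array([-1.3,  0.2,  0.6]), 15.7)
```

View pics/s3.png

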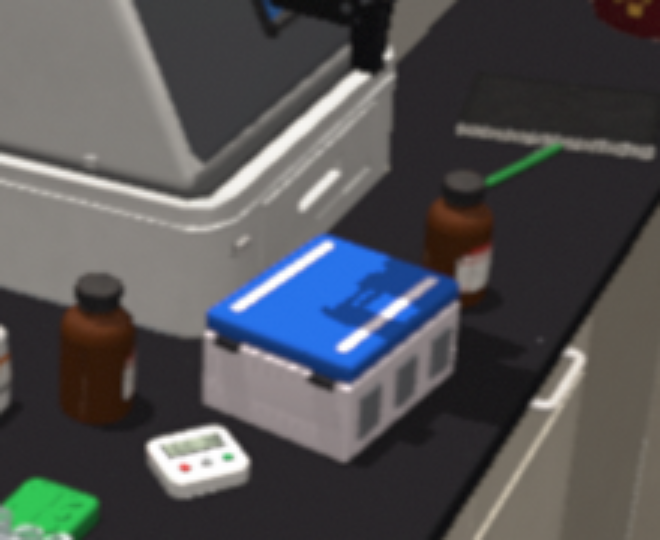

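The lid is flush on the rim, the timer (198,460) and bottle (460,240) have not moved, and the hand is clear.

```bash
python3 -c "
from h import *
print(env.sign_off())"
```

```text
the job is handed in; nothing more can be done
None
```

I folded the flap flat over the petri dish, then pushed the lid fully shut. The bottle and timer were not moved, the hand is clear, and I handed the job in at about 16 s; sign-off returned no verdict.

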